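# Tip the sauce bottle over and slide it home in the low bottle bay

## Robot

A 6-joint arm with a two-finger parallel gripper is mounted at the origin on a cart in front of the work surface, level with it; the furniture and walls round the work are solid. World frame = base frame: x ahead of the robot, y to its left, z up, the work surface at z = 0. Lengths are in m, angles in rad, forces in N, time in s.
With the tool pointing down it reaches from about 0.35 to 0.975 m from the base axis. Payload 4.9 kg.
Tool frame: the origin (TCP) lies between the finger pads; the fingertips stand 17 mm ahead of it and the grasp point (between the pads) lies 2 mm behind it (manip.nose_length is the distance from the TCP to the fingertips, in m); z points along the fingers, y is the line along which they close (so a half turn about z gives the same grasp; the last joint's range is limited). The gripper opens to 85 mm and grips with 20 to 120 N. Pads are 22 mm wide; open, the fingers measure 114 mm over their backs; the gripper's body (76 mm by 85 mm) begins 54 mm behind the grasp point. The pads swing forward as they close: fully open they stand 13 mm farther back than shut.
Start: joints at [-0.119, 0.053, 1.613, -0, 1.476, -0.119], TCP at [0.625, 0, 0.221] pointing down, gripper open.
Joint ranges: [-3.01, 3.01], [-1.01, 2.22], [0.06, 2.58], [-1.02, 4.17], [0.09, 2.62], [-3.14, 3.14]. Speed limits (rad/s): [2.57, 2.57, 3.14, 3.14, 3.14, 3.14].

## Interface

Orientations are given as a unit quaternion [w, x, y, z].
In Python, from plant import manip gives the robot as it stands. The module is installed in compiled form; this text tells all that it offers.
- The arm moves only by the tool apply_moves, never from a script. Its argument "moves" is a list of rows, each a list of 3 entries, a list of its own where there are three numbers: the turn, a rotation vector about the tool's x, y, z in rad, then the shift along the tool's x, y, z in cm, then the closure, from -1 (fully open) to 1 (shut), so that 0 is half open. A call has 1 to 20 rows; each row is the pose to reach, as a shift and turn from the pose commanded when the call began, along the tool's axes at that moment; what a row does not reach only later rows make up. A row lasts 1/10 s, in which the tool goes at most 50 mm and 8.59 degrees, less where a joint would pass 70% of its speed; a pose out of reach is approached as far as the arm can. A call with a gripper value outside its range is refused whole. The fingers move at their own pace and stop on an object; the grip force is fixed at half the most. Time passes only in rows, so rows that repeat a pose let the fingers close. It gives the time, the measured TCP pose, the force, the opening and the grip force at its end, in the units of the state.
- manip.state(): the state, without advancing time (a new reading comes with each control period).
- manip.grab_frame(name): name is "scene" or "side" or "wrist"; returns a dict with "image" (480x640x3 uint8, red, green, blue), "K" (3x3 intrinsics, pixels), "rvec" (rotation vector, rad) and "tvec" (3), from world to camera coordinates, as OpenCV has them. Camera axes: x right, y down, z forward; pixel columns grow to the right and rows downward; lengths in m; the calibration is good to about 2 mm. A picture is of the moment at which its call begins. There is no depth.
- manip.job_done(): hands the job in; it is judged then, once.
Trained networks look in a picture, given as the dict that the camera call returned (one of the last four; its "shot" number tells which), for a name from the list of things; names that differ only in an ending like _2 or _b are one class to them, and where a whole thing is asked for, a point or a joint stands for the part that bears it (a point fixed in the world has none). Each returns a list of dicts, best first, with "score" (0 to 1); they miss things now and then, are a little off and sometimes report something else, mostly with a low value. They report only what shows in the picture. A call takes as long as a camera call. They do not tell look-alikes from the thing itself.
- manip.look_for(picture, label): "location" ([x, y, z] in m, in the coordinates of the camera as it stood for that picture, good to about 4 mm: the middle of the surface that is visible of it).
- manip.silhouettes(picture, label): "pixels" (480x640 bool, what is visible of it).
- manip.spot_point(picture, label): "location" ([x, y, z] in m, in the coordinates of the camera as it stood for that picture, good to about 4 mm: a listed point, or the origin of a listed thing).
The state is a dict: "time": time; "joint_pos": joint angles; "joint_vel": joint speeds; "joint_efforts": joint torques, N m; "tool_pos": TCP position; "tool_rot": TCP orientation; "contact_force": force on the tool from outside, world axes, zero at the start; "ft_torque": the same for the moment, N m; "gripper_width": opening from 0.0 (shut) to 1.0 (fully open); "grasp_force": force on a finger pad.
Only numpy, scipy, OpenCV 4.12 (cv2) and the standard library are available. Lean on these libraries where they do the work, as an engineer would, in place of code of your own. Each camera call takes 0.05 s, during which the arm holds its last target. There are 200 camera calls.

## Task

Lay the tall sauce bottle down: tip it over where it stands by pushing near its top, without picking it up, so that it lies flat with its cap towards the low steel bottle bay. Then slide it cap first into the bay until you feel it bear on the sprung backstop inside, press it home firmly but gently (about 10 N, never as much as 20 N) for half a second, and leave it lying there, straight in the bay. Do not disturb the pepper mill and the two jars beside the work.

Things in the scene. Friction and masses are not known exactly. Their poses are not given: they have to be found in the camera images.
- sauce_bottle: The sauce bottle: a closed, flattened green plastic squeeze bottle with a pale cap, standing upright in front of the bay's mouth. 52 mm thick (x axis), 82 mm wide (y axis), 186 mm tall (z axis, base to cap); solid body 46 x 76 mm, round cap 46 mm across on the top 29 mm, flat base. 0.25 to 0.5 kg. Origin: centre of the base. Its x axis points at the mouth to within about 12 degrees at the start.
- bottle_mid (a point): Centre of the sauce bottle, 93 mm above its base on its z axis, about its balance point; same axes. It tips over its broad lower edge after some 15 degrees of lean (under 1 N near the top), then falls by itself. Lying, its centre is 23 mm high and it drags on the worktop with up to 5 N.
- bottle_bay: Low bottle bay, fixed: a floorless sheet-steel bridge 170 mm long, 104 wide, 71 high (inside 96 wide, 67 high), a small bowl on its roof. Origin: on the worktop, middle of the mouth (front edge of the roof). x: straight into the bay, y: left of that, z up. Two 36 mm high wings flare from the mouth to 160 mm apart, 70 mm in front of it, and steer the bottle in.
- stop_rail: Fixed rail under the bay's roof that carries the sprung backstop. Origin: 70 mm inside the mouth on the middle line, 30 mm high; axes as the bay. The backstop, an upright black plate hidden under the roof, is set along it: its face is 45 to 95 mm from the mouth, different each time, not measured: find it by touch. It gives 1 mm per 4 N, at most 11 mm. A bottle home on it has its base 91 to 141 mm before the mouth: push the base, from outside.
- pepper_mill: Wooden pepper mill, 58 mm across, 160 mm tall, standing beside the work, on the far side from the robot; leave alone. Origin: centre of its base.
- squat_jar: Squat jar with a red lid, 59 mm across, 86 mm tall, standing beside the work; leave alone. Origin: centre of its base.
- spice_jar: Slim spice jar with a red lid, 46 mm across, 109 mm tall, standing beside the bay; leave alone. Origin: centre of its base.
Not all that is in view belongs to the job. Leave any blue or purple look-alike of the sauce_bottle alone.

How it is judged:
By the outcome, as a careful person would: the job done as asked, in the order asked, and still so for the second after the job is handed in, with the robot touching nothing.
It also fails if it takes over 54 s, if anything falls off the work surface, if the arm or the gripper's body presses on something with over 40 N, if the wrist force passes 120 N, or if a joint passes its speed limit or range.

## Working session

There is one attempt and no reset: what is moved stays moved. The work goes in short steps, Python scripts to look and compute and a tool call to move; the robot and the scene stay as the last step left them, time stands still between calls to the robot, and variables do not carry over. Pictures are saved under pics/ and viewed, at most 11 in all, crops included, and the job is handed in when it is done.

Besides the shell and the picture viewer there is one more tool, called after ">>>" in YAML: its name, and indented under it one key for each argument. apply_moves: Moves the arm, as the interface text tells. Its arguments: {"type":"object","properties":{"moves":{"type":"array"}},"required":["moves"]}

```bash
mkdir -p pics; cat > h.py <<'E'
import numpy as np, cv2
from scipy.spatial.transform import Rotation as R
from plant import manip
def w(p,pic):
    M=cv2.Rodrigues(np.array(pic["rvec"],float))[0]; return M.T@(np.array(p)-np.array(pic["tvec"]).ravel())
def shot(n,f=None):
    p=manip.grab_frame(n)
    if f: cv2.imwrite("pics/"+f,p["image"][:,:,::-1])
    return p
def uv(P,pic):
    return cv2.projectPoints(np.array(P,float).reshape(-1,3),np.array(pic["rvec"],float),np.array(pic["tvec"],float),np.array(pic["K"],float),None)[0].reshape(-1,2)
E
python3 - <<'E'
from h import *
for n in ["scene","side"]:
    p=shot(n,n+"0.png")
    M=cv2.Rodrigues(np.array(p["rvec"],float))[0]
    print(n,"cam",(-M.T@np.array(p["tvec"]).ravel()).round(3))
    for l in ["sauce_bottle","bottle_mid","bottle_bay","stop_rail","pepper_mill","squat_jar","spice_jar"]:
        for d in manip.spot_point(p,l)[:3]:
            q=w(d["location"],p); print(l,round(d["score"],2),q.round(3),uv(q,p)[0].round())
s=manip.state(); print(s)
print(manip.nose_length)
E
```

```text
scene cam [ 0.062 -0.568  0.953]
sauce_bottle 0.92 [ 0.53  -0.263  0.001] [385. 347.]
sauce_bottle 0.83 [ 0.461 -0.148 -0.001] [320. 333.]
sauce_bottle 0.76 [ 0.404 -0.334  0.003] [370. 413.]
bottle_mid 0.84 [ 0.53  -0.26   0.091] [388. 322.]
bottle_mid 0.66 [ 0.466 -0.146  0.095] [321. 305.]
bottle_mid 0.65 [ 0.402 -0.332  0.096] [371. 391.]
pepper_mill 0.6 [ 0.639 -0.099  0.001] [361. 271.]
pepper_mill 0.55 [ 0.617  0.125 -0.001] [286. 225.]
squat_jar 0.72 [ 0.636  0.012 -0.   ] [325. 245.]
spice_jar 0.82 [0.614 0.123 0.001] [286. 226.]
side cam [0.409 0.8   0.809]
sauce_bottle 0.86 [ 0.462 -0.149  0.002] [379. 250.]
sauce_bottle 0.75 [ 0.53  -0.26   0.001] [360. 221.]
sauce_bottle 0.71 [ 0.397 -0.333  0.   ] [410. 212.]
bottle_mid 0.72 [ 0.461 -0.146  0.09 ] [383. 223.]
bottle_mid 0.6 [ 0.401 -0.335  0.092] [413. 184.]
bottle_mid 0.57 [ 0.524 -0.26   0.091] [364. 194.]
bottle_bay 0.93 [0.469 0.108 0.001] [362. 325.]
pepper_mill 0.58 [ 0.643 -0.099 -0.   ] [306. 253.]
squat_jar 0.83 [ 0.633  0.014 -0.002] [299. 285.]
spice_jar 0.8 [ 0.61   0.126 -0.004] [297. 322.]
{'time': 0.8, 'joint_pos': array([-1.18993778e-01,  5.26683461e-02,  1.61288786e+00, -1.33812756e-07,
        1.47600442e+00, -1.18997707e-01]), 'joint_vel': array([-8.47159113e-04, -4.95122942e-04, -1.42135087e-03, -1.03945534e-03,
       -2.45193120e-03,  8.17744827e-06]), 'joint_efforts': array([ 2.98103914e-04, -3.93636632e+01, -3.70442426e+01, -2.26799801e-05,
        1.88256822e-04,  1.18498730e-05]), 'tool_pos': array([6.24985744e-01, 5.97051378e-06, 2.20730475e-01]), 'tool_rot': array([1.26264506e-05, 7.07105387e-01, 7.07108175e-01, 9.84489671e-06]), 'contact_force': array([-0.38067004, -0.21651405, -0.39709445]), 'ft_torque': array([-0.00160579, -0.01011842, -0.0281158 ]), 'grasp_force': 0.0, 'gripper_width': 0.9982304924389952}
0.017
```

View pics/scene0.png

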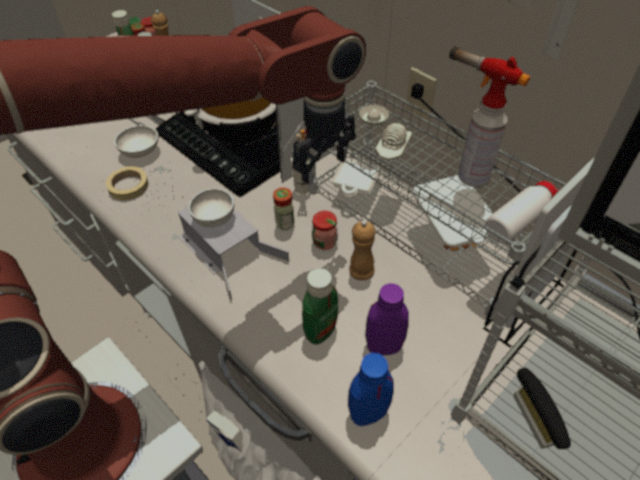

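View pics/side0.png

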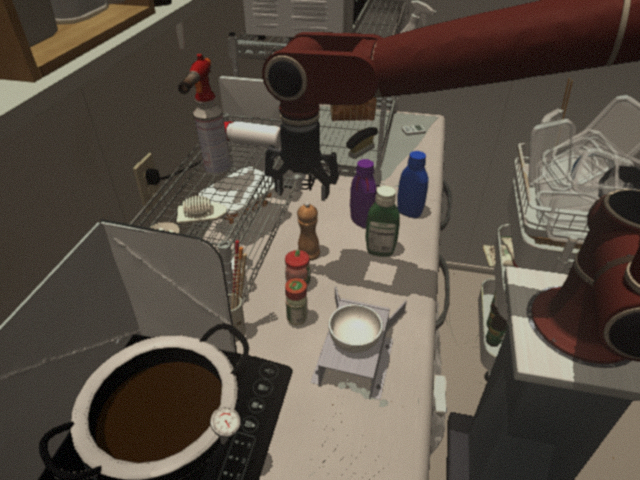

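Scene view: the green bottle is at about px (320,310), with purple and blue look-alikes nearer the camera. The bay with its bowl is at (215,225), its mouth facing the bottle. Next I'll get the bay yaw and the bottle yaw by fitting silhouettes.

```bash
cat > fit.py <<'E'
from h import *
from scipy.optimize import minimize
def tf(pts,x,y,a):
    pts=np.array(pts,float); c,s=np.cos(a),np.sin(a)
    return np.c_[x+c*pts[:,0]-s*pts[:,1], y+s*pts[:,0]+c*pts[:,1], pts[:,2]]
def hulls(parts,q,pic):
    m=np.zeros((480*4,640*4),np.uint8)
    for P in parts: cv2.fillConvexPoly(m,cv2.convexHull((uv(tf(P,*q),pic)*4).astype(np.int32)),1)
    return cv2.resize(m*255,(640,480),interpolation=cv2.INTER_AREA)/255.
def box(x0,x1,w,z0,z1): return [(x,y,z) for x in(x0,x1) for y in(-w,w) for z in(z0,z1)]
def ring(r,z): return [(r*np.cos(t),r*np.sin(t),z) for t in np.linspace(0,6.28,24)]
t=np.linspace(0,6.28,32)
bay=[box(0,.17,.052,0,.071)]+[[(0,s*.05,0),(0,s*.05,.036),(-.07,s*.08,0),(-.07,s*.08,.036)] for s in(1,-1)]
body=[(.023*np.sign(np.cos(a))*abs(np.cos(a))**.5,.038*np.sign(np.sin(a))*abs(np.sin(a))**.5,z) for a in t for z in (0,.135)]
bottle=[body,ring(.023,.157)+ring(.023,.186),ring(.023,.157)+[(p[0],p[1],.13) for p in body[::2]]]
E
python3 - <<'E'
from fit import *
sc,sd,wr=shot("scene"),shot("side"),shot("wrist","w0.png")
def pick(pic,label,xy):
    best=None
    for d in manip.silhouettes(pic,label):
        m=d["pixels"]; v,u=np.nonzero(m)
        e=np.hypot(u.mean()-xy[0],v.mean()-xy[1]); 
        print(label,d["score"],m.sum(),u.mean().round(),v.mean().round())
        if best is None or e<best[0]: best=(e,m)
    return best[1] if best and best[0]<60 else None
for lab,parts,q0,xyz in (("bottle_bay",bay,(.469,.108,1.57),(.47,.17,.04)),("sauce_bottle",bottle,(.462,-.148,1.57),(.462,-.148,.09))):
    ms=[(p,pick(p,lab,uv(xyz,p)[0])) for p in (sc,sd)]
    ms=[(p,m) for p,m in ms if m is not None]
    def cost(q):
        c=0
        for p,m in ms:
            h=hulls(parts,q,p)
            c+=1-np.minimum(h,m).sum()/np.maximum(h,m).sum()
        return c
    rs=[]
    for a in np.radians([70,80,90,100,110]):
        r=minimize(cost,(q0[0],q0[1],a),method="Nelder-Mead",options=dict(initial_simplex=[(q0[0],q0[1],a),(q0[0]+.01,q0[1],a),(q0[0],q0[1]+.01,a),(q0[0],q0[1],a+.1)],maxiter=90))
        rs.append((r.fun,r.x))
    rs.sort(key=lambda z:z[0])
    for f,x in rs[:3]: print(lab,round(f,3),x[:2].round(4),np.degrees(x[2]).round(1))
    for i,(p,m) in enumerate(ms):
        h=hulls(parts,rs[0][1],p); im=p["image"][:,:,::-1].copy()
        for mm,c in((h>.5,(0,0,255)),(m,(0,255,255))):
            cs,_=cv2.findContours(mm.astype(np.uint8),cv2.RETR_EXTERNAL,cv2.CHAIN_APPROX_NONE); cv2.drawContours(im,cs,-1,c,1)
        u,v=uv(xyz,p)[0].astype(int); k=cv2.resize(im[max(v-75,0):v+75,max(u-75,0):u+75],(400,300) if False else (390,290))
        globals().setdefault("tiles",[]).append(k)
n=len(tiles); tiles+= [tiles[-1]*0]*(4-n)
cv2.imwrite("pics/fit.png",np.vstack([np.hstack(tiles[:2]),np.hstack(tiles[2:4])]))
E
```

```text
bottle_bay 0.86 4424 219.0 230.0
bottle_bay 0.7 5154 358.0 342.0
bottle_bay 0.567 [0.4671 0.1102] 86.4
bottle_bay 0.569 [0.4676 0.1104] 86.3
bottle_bay 0.569 [0.4674 0.1104] 86.4
sauce_bottle 0.77 2613 371.0 391.0
sauce_bottle 0.61 2200 319.0 307.0
sauce_bottle 0.6 2439 387.0 322.0
sauce_bottle 0.84 1314 362.0 191.0
sauce_bottle 0.84 1552 413.0 186.0
sauce_bottle 0.62 1878 382.0 224.0
sauce_bottle 0.211 [ 0.4602 -0.1485] 102.9
sauce_bottle 0.212 [ 0.4604 -0.1483] 102.6
sauce_bottle 0.212 [ 0.4602 -0.1486] 103.2
```

View pics/fit.png

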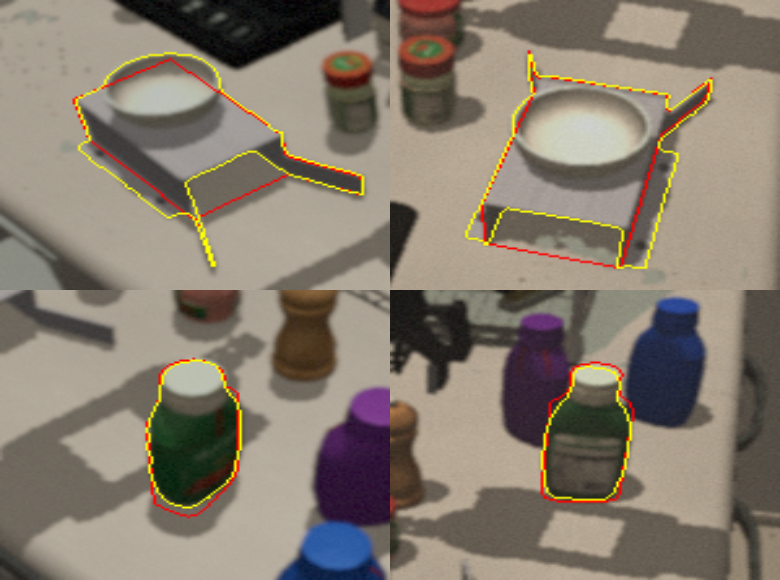

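The fit matches the pictures well. The bay mouth is at (0.467, 0.110) with its axis at about 86°, and the bottle is at (0.461, -0.148). I'll close the gripper, move up and over behind the bottle, and come down at cap height.

>>> apply_moves:
  moves:
    - [[0, 0, 0], [0, 0, -5], 1]
    - [[0, 0, 0], [0, 0, -8], 1]
    - [[0, 0, 0], [-4, -3, -8], 1]
    - [[0, 0, 0], [-8, -6, -8], 1]
    - [[0, 0, 0], [-12, -9, -8], 1]
    - [[0, 0, 0], [-16, -12, -8], 1]
    - [[0, 0, 0], [-20, -15, -8], 1]
    - [[0, 0, 0], [-22, -16.4, -8], 1]
    - [[0, 0, 0], [-22, -16.4, -8], 1]
    - [[0, 0, 0], [-22, -16.4, -8], 1]
    - [[0, 0, 0], [-22, -16.4, -4], 1]
    - [[0, 0, 0], [-22, -16.4, 0], 1]
    - [[0, 0, 0], [-22, -16.4, 4], 1]
    - [[0, 0, 0], [-22, -16.4, 4], 1]
    - [[0, 0, 0], [-22, -16.4, 4], 1]

```text
time: 2.65
tool_pos: [0.4615, -0.219, 0.1809]
tool_rot: [-0.001, 0.706, 0.708, -0.0]
contact_force: [0.1, -0.2, 1.2]
gripper_width: 0.002
grasp_force: 0.0
```

```bash
python3 - <<'E'
from h import *
p=shot("side","s1.png"); q=shot("scene")
cv2.imwrite("pics/a1.png",np.hstack([p["image"][100:350,220:520,::-1],q["image"][180:430,220:520,::-1]]))
E
```

```text
(no output)
```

View pics/a1.png

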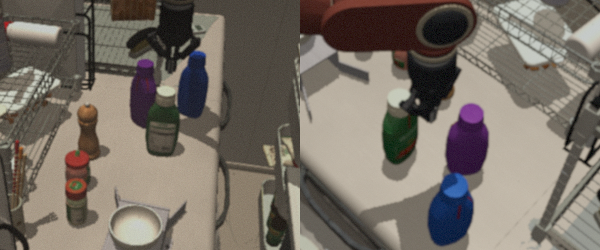

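The closed fingers are just behind the cap, at px (165,65) in the left crop and (415,105) in the right, clear of the look-alikes. Now I'll tip the bottle.

>>> apply_moves:
  moves:
    - [[0, 0, 0], [1.5, 0, 0], 1]
    - [[0, 0, 0], [2.5, 0, 0], 1]
    - [[0, 0, 0], [3.2, 0, 0], 1]
    - [[0, 0, 0], [4, 0, 0], 1]
    - [[0, 0, 0], [4.7, 0, 0], 1]
    - [[0, 0, 0], [5.4, 0, 0], 1]
    - [[0, 0, 0], [6.1, 0, 0], 1]
    - [[0, 0, 0], [6.8, 0, 0], 1]
    - [[0, 0, 0], [7.5, 0, 0], 1]
    - [[0, 0, 0], [8.2, 0, 0], 1]
    - [[0, 0, 0], [8.8, 0, 0], 1]
    - [[0, 0, 0], [8.8, 0, 0], 1]
    - [[0, 0, 0], [8.8, 0, 0], 1]
    - [[0, 0, 0], [8.8, 0, 0], 1]
    - [[0, 0, 0], [8.8, 0, 0], 1]

```text
time: 4.25
tool_pos: [0.461, -0.1322, 0.1807]
tool_rot: [-0.0, 0.707, 0.707, -0.0]
contact_force: [-0.1, 0.1, 0.7]
gripper_width: 0.003
grasp_force: 0.0
```

```bash
python3 - <<'E'
from h import *
p=shot("side"); q=shot("scene")
for pic in (p,q):
  for l in ["sauce_bottle","bottle_mid"]:
    for d in manip.spot_point(pic,l)[:4]: print(l,round(d["score"],2),w(d["location"],pic).round(3))
cv2.imwrite("pics/a2.png",np.hstack([cv2.resize(p["image"][150:400,260:510,::-1],(400,400)),cv2.resize(q["image"][180:430,160:410,::-1],(400,400))]))
E
```

```text
sauce_bottle 0.72 [ 0.461 -0.147 -0.002]
sauce_bottle 0.63 [ 0.401 -0.332 -0.003]
sauce_bottle 0.59 [ 0.529 -0.26   0.001]
bottle_mid 0.96 [ 0.401 -0.336  0.096]
bottle_mid 0.86 [ 0.457 -0.15   0.09 ]
bottle_mid 0.78 [ 0.527 -0.26   0.094]
sauce_bottle 0.96 [ 0.464 -0.148  0.003]
sauce_bottle 0.74 [ 0.532 -0.262 -0.002]
sauce_bottle 0.74 [ 0.406 -0.333  0.003]
bottle_mid 0.84 [ 0.529 -0.259  0.093]
bottle_mid 0.69 [ 0.465 -0.145  0.094]
bottle_mid 0.63 [ 0.399 -0.334  0.1  ]
```

View pics/a2.png

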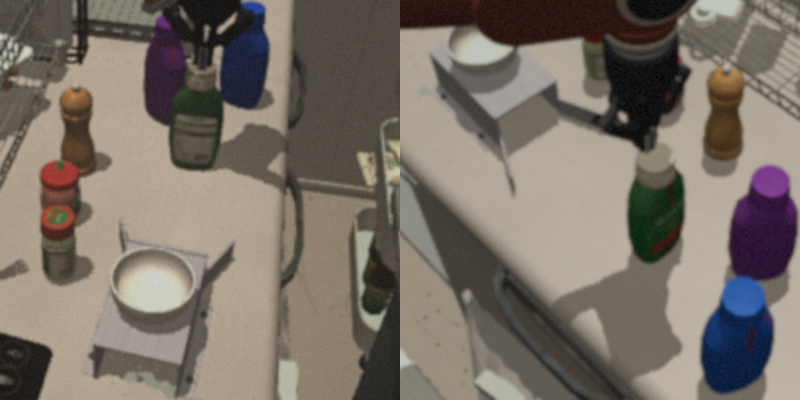

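The bottle is still upright with its cap at px (200,75) on the left, and the gripper seems to be over or behind it. I'll check where the fingertip is relative to the cap.

```bash
python3 - <<'E'
from h import *
p=shot("side"); q=shot("scene"); s=manip.state(); t=s["tool_pos"]; print(t,s["contact_force"])
tiles=[]
for pic in (p,q):
  im=cv2.resize(pic["image"][:,:,::-1],None,fx=4,fy=4,interpolation=cv2.INTER_CUBIC)
  for P,c in ((t,(255,0,255)),(t-[0,0,.017],(0,0,255)),((.461,-.148,.186),(0,255,255)),((.461,-.148,0),(255,255,0))):
    u,v=(uv(P,pic)[0]*4).astype(int); cv2.circle(im,(u,v),4,c,-1); 
    if c==(0,255,255): a,b=u,v
  tiles.append(im[b-250:b+350,a-200:a+200])
cv2.imwrite("pics/a3.png",np.hstack(tiles))
for l in ["pepper_mill","squat_jar","spice_jar"]:
    for d in manip.spot_point(q,l)[:2]: print(l,round(d["score"],2),w(d["location"],q).round(3))
E
```

```text
[ 0.46097331 -0.13203551  0.18069757] [0.20949191 0.34896841 0.12910593]
pepper_mill 0.94 [ 0.638 -0.102  0.003]
squat_jar 0.4 [ 0.638  0.013 -0.001]
spice_jar 0.88 [ 0.613  0.129 -0.003]
```

View pics/a3.png

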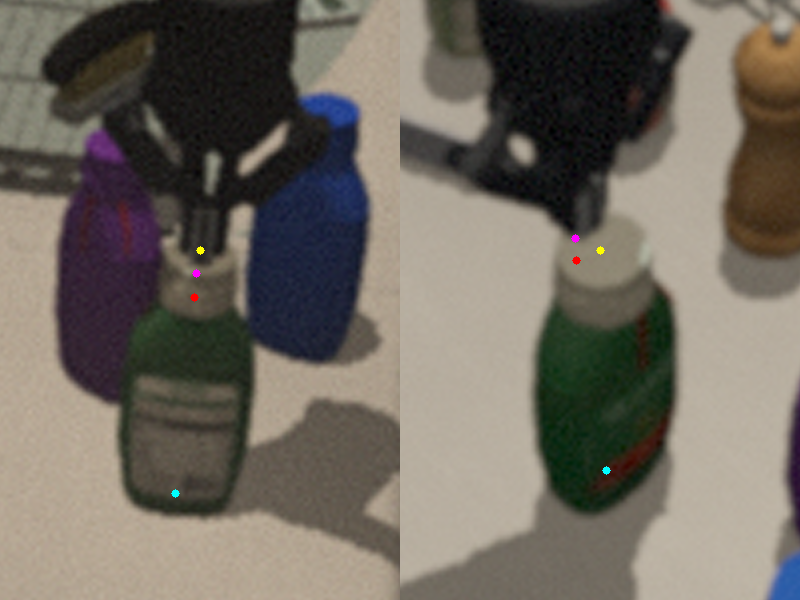

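The bottle hasn't moved: its cap top projects where it did before, at (203,255) left and (603,245) right. The fingertips end near TCP height, so they skimmed over the cap. I'll go back and push lower.

>>> apply_moves:
  moves:
    - [[0, 0, 0], [0, 0, -3], 1]
    - [[0, 0, 0], [-3, 0, -3], 1]
    - [[0, 0, 0], [-6, 0, -3], 1]
    - [[0, 0, 0], [-8.6, 0, -3], 1]
    - [[0, 0, 0], [-8.6, 0, -3], 1]
    - [[0, 0, 0], [-8.6, 0, 1], 1]
    - [[0, 0, 0], [-8.6, 0, 3], 1]
    - [[0, 0, 0], [-8.6, 0, 3], 1]
    - [[0, 0, 0], [-8.6, 0, 3], 1]

```text
time: 5.7
tool_pos: [0.461, -0.2175, 0.151]
tool_rot: [-0.0, 0.707, 0.707, 0.0]
contact_force: [-0.5, -0.8, -0.0]
gripper_width: 0.002
grasp_force: 0.0
```

>>> apply_moves:
  moves:
    - [[0, 0, 0], [1.5, 0, 0], 1]
    - [[0, 0, 0], [2.2, 0, 0], 1]
    - [[0, 0, 0], [2.8, 0, 0], 1]
    - [[0, 0, 0], [3.4, 0, 0], 1]
    - [[0, 0, 0], [4, 0, 0], 1]
    - [[0, 0, 0], [4.3, 0, 0], 1]

```text
time: 6.3
tool_pos: [0.4611, -0.1745, 0.151]
tool_rot: [0.0, 0.707, 0.707, -0.0]
contact_force: [0.1, -0.2, 0.3]
gripper_width: 0.003
grasp_force: 0.3
```

>>> apply_moves:
  moves:
    - [[0, 0, 0], [0.7, 0, 0], 1]
    - [[0, 0, 0], [1.4, 0, 0], 1]
    - [[0, 0, 0], [2.1, 0, 0], 1]
    - [[0, 0, 0], [2.8, 0, 0], 1]
    - [[0, 0, 0], [3.4, 0, 0], 1]
    - [[0, 0, 0], [4, 0, 0], 1]
    - [[0, 0, 0], [4.6, 0, 0], 1]
    - [[0, 0, 0], [4.6, 0, 0], 1]
    - [[0, 0, 0], [4.6, 0, 0], 1]
    - [[0, 0, 0], [4.6, 0, 0], 1]

```text
time: 7.3
tool_pos: [0.461, -0.1292, 0.1507]
tool_rot: [0.0, 0.707, 0.707, -0.0]
contact_force: [-0.0, 0.2, -0.1]
gripper_width: -0.002
grasp_force: 0.0
```

```bash
python3 - <<'E'
from h import *
p=shot("side"); q=shot("scene")
for pic in (p,q):
  for l in ["sauce_bottle","bottle_mid"]:
    for d in manip.spot_point(pic,l)[:4]: print(l,round(d["score"],2),w(d["location"],pic).round(3))
cv2.imwrite("pics/a4.png",np.hstack([cv2.resize(p["image"][150:400,260:510,::-1],(400,400)),cv2.resize(q["image"][180:430,160:410,::-1],(400,400))]))
E
```

```text
sauce_bottle 0.73 [ 0.459 -0.124  0.019]
sauce_bottle 0.7 [ 0.398 -0.332  0.001]
sauce_bottle 0.6 [ 0.534 -0.26  -0.001]
bottle_mid 0.78 [ 0.523 -0.26   0.094]
bottle_mid 0.73 [ 0.453 -0.032  0.021]
bottle_mid 0.72 [ 0.4   -0.334  0.097]
sauce_bottle 0.83 [ 0.531 -0.261 -0.002]
sauce_bottle 0.57 [ 0.46  -0.124  0.02 ]
bottle_mid 0.87 [ 0.401 -0.333  0.093]
bottle_mid 0.57 [ 0.46  -0.03   0.022]
```

View pics/a4.png

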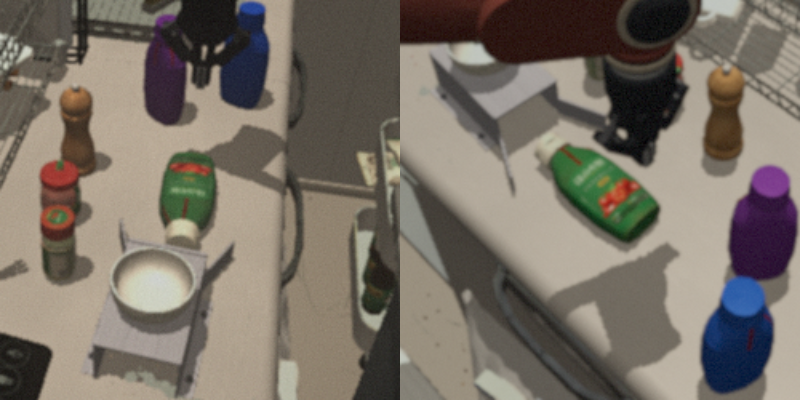

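The bottle lies flat with its cap towards the bay: base at (0.460, -0.124), mid-point near (0.457, -0.031), yaw about 92°. The neighbours haven't moved. Next I'll half open the fingers to make a two-point pusher square to the bay axis, then come down behind the base.

>>> apply_moves:
  moves:
    - [[0, 0, 0.063], [-2.9, -0.2, 0], 0]
    - [[0, 0, 0.063], [-2.9, -0.2, 0], 0]
    - [[0, 0, 0.063], [-2.9, -0.2, 3], 0]
    - [[0, 0, 0.063], [-2.9, -0.2, 6], 0]
    - [[0, 0, 0.063], [-2.9, -0.2, 9], 0]
    - [[0, 0, 0.063], [-2.9, -0.2, 11.5], 0]
    - [[0, 0, 0.063], [-2.9, -0.2, 12], 0]
    - [[0, 0, 0.063], [-2.9, -0.2, 12.3], 0]
    - [[0, 0, 0.063], [-2.9, -0.2, 12.6], 0]
    - [[0, 0, 0.063], [-2.9, -0.2, 12.6], 0]

```text
time: 8.6
tool_pos: [0.4599, -0.1584, 0.0259]
tool_rot: [0.001, 0.729, 0.685, 0.0]
contact_force: [-0.3, 0.1, 0.6]
gripper_width: 0.501
grasp_force: 0.0
```

```bash
python3 - <<'E'
from h import *
p=shot("side"); q=shot("scene")
s=manip.state(); print(s["tool_pos"],s["contact_force"],s["gripper_width"])
cv2.imwrite("pics/a5.png",np.hstack([cv2.resize(p["image"][150:400,260:510,::-1],(400,400)),cv2.resize(q["image"][180:430,160:410,::-1],(400,400))]))
E
```

```text
[ 0.45989355 -0.15842865  0.02596255] [-0.53401922 -0.33091246  0.28162169] 0.5003817068369506
```

View pics/a5.png

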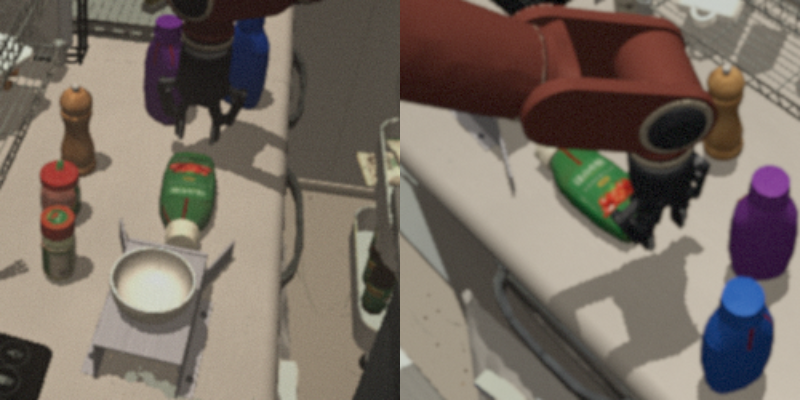

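The fingers straddle a point just behind the base; left crop tips at (180,137) and (217,137), base edge at (190,155). I'll lower a little more, then approach until contact.

>>> apply_moves:
  moves:
    - [[0, 0, 0], [0, 0, 0.2], 0]
    - [[0, 0, 0], [0, 0, 0.4], 0]
    - [[0, 0, 0], [0, 0, 0.4], 0]
    - [[0, 0, 0], [1, -0.1, 0.4], 0]
    - [[0, 0, 0], [1.6, -0.1, 0.4], 0]
    - [[0, 0, 0], [2.1, -0.1, 0.4], 0]
    - [[0, 0, 0], [2.6, -0.1, 0.4], 0]
    - [[0, 0, 0], [3.1, -0.2, 0.4], 0]
    - [[0, 0, 0], [3.6, -0.2, 0.4], 0]
    - [[0, 0, 0], [4.1, -0.2, 0.4], 0]
    - [[0, 0, 0], [4.6, -0.2, 0.4], 0]
    - [[0, 0, 0], [5.1, -0.2, 0.4], 0]

```text
time: 9.9
tool_pos: [0.4602, -0.1066, 0.0207]
tool_rot: [0.0, 0.729, 0.684, -0.0]
contact_force: [-1.6, -2.5, 0.4]
gripper_width: 0.501
grasp_force: 1.3
```

```bash
python3 - <<'E'
from h import *
p=shot("side")
for l in ["sauce_bottle","bottle_mid"]:
    for d in manip.spot_point(p,l)[:4]: print(l,round(d["score"],2),w(d["location"],p).round(3))
s=manip.state(); print(s["tool_pos"],s["contact_force"])
cv2.imwrite("pics/a6.png",cv2.resize(p["image"][190:390,280:480,::-1],(500,500)))
E
```

```text
sauce_bottle 0.89 [ 0.401 -0.334  0.002]
sauce_bottle 0.77 [ 0.461 -0.098  0.02 ]
sauce_bottle 0.72 [ 0.531 -0.261 -0.002]
bottle_mid 0.77 [ 0.401 -0.335  0.096]
bottle_mid 0.69 [ 0.525 -0.262  0.092]
bottle_mid 0.66 [ 0.461 -0.005  0.022]
[ 0.46019611 -0.10628618  0.02062182] [-0.11062818 -0.622948    0.05077092]
```

View pics/a6.png

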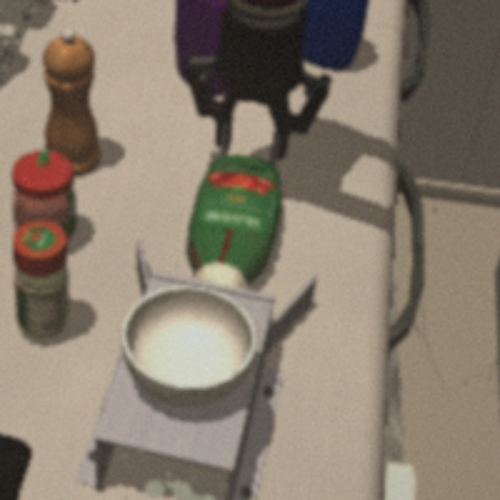

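Both fingers bear on the base at px (225,150) and (280,155). The bottle is straight and its cap is at the mouth, under the roof's front edge. I'll slide in up to where the backstop could begin.

>>> apply_moves:
  moves:
    - [[0, 0, 0], [0.5, 0, 0], 0]
    - [[0, 0, 0], [1, -0.1, 0], 0]
    - [[0, 0, 0], [1.5, -0.1, 0], 0]
    - [[0, 0, 0], [2, -0.1, 0], 0]
    - [[0, 0, 0], [2.5, -0.2, 0], 0]
    - [[0, 0, 0], [3, -0.2, 0], 0]
    - [[0, 0, 0], [3.5, -0.2, 0], 0]
    - [[0, 0, 0], [4, -0.3, 0], 0]
    - [[0, 0, 0], [4.5, -0.3, 0], 0]
    - [[0, 0, 0], [5, -0.3, 0], 0]
    - [[0, 0, 0], [5.5, -0.3, 0], 0]
    - [[0, 0, 0], [5.8, -0.3, 0], 0]
    - [[0, 0, 0], [6.1, -0.3, 0], 0]

```text
time: 11.35
tool_pos: [0.461, -0.0456, 0.0207]
tool_rot: [-0.0, 0.729, 0.685, -0.0]
contact_force: [0.3, -3.5, 0.1]
gripper_width: 0.503
grasp_force: 1.4
```

```bash
python3 - <<'E'
from h import *
p=shot("side")
for l in ["sauce_bottle","bottle_mid"]:
    for d in manip.spot_point(p,l)[:4]: print(l,round(d["score"],2),w(d["location"],p).round(3))
s=manip.state(); print(s["tool_pos"],s["contact_force"])
cv2.imwrite("pics/a7.png",cv2.resize(p["image"][190:390,280:480,::-1],(500,500)))
E
```

```text
sauce_bottle 0.85 [ 0.462 -0.038  0.02 ]
sauce_bottle 0.83 [ 0.531 -0.26  -0.   ]
sauce_bottle 0.79 [ 0.396 -0.334  0.001]
bottle_mid 0.78 [ 0.401 -0.336  0.094]
bottle_mid 0.7 [0.463 0.057 0.021]
bottle_mid 0.63 [ 0.522 -0.259  0.092]
[ 0.46093759 -0.04538987  0.02059608] [-0.04292705 -0.91871988  0.93562367]
```

View pics/a7.png

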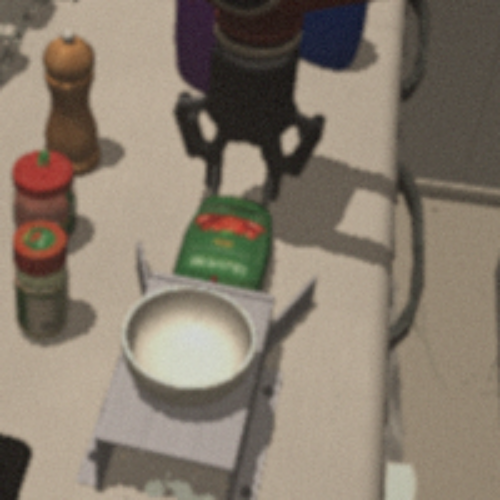

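The front half of the bottle is in the bay, straight, and it drags with about 3 N. Now small steps along the bay axis, feeling for the backstop.

>>> apply_moves:
  moves:
    - [[0, 0, 0], [0.2, 0, 0], 0]
    - [[0, 0, 0], [0.4, 0, 0], 0]
    - [[0, 0, 0], [0.4, 0, 0], 0]

```text
time: 11.8
tool_pos: [0.4612, -0.0418, 0.0207]
tool_rot: [-0.0, 0.729, 0.684, -0.0]
contact_force: [0.5, -1.9, 0.1]
gripper_width: 0.498
grasp_force: 1.0
```

>>> apply_moves:
  moves:
    - [[0, 0, 0], [0.15, 0, 0], 0]
    - [[0, 0, 0], [0.25, 0, 0], 0]

```text
time: 12.0
tool_pos: [0.4615, -0.0395, 0.0207]
tool_rot: [0.0, 0.729, 0.684, -0.0]
contact_force: [-1.1, -3.0, 0.8]
gripper_width: 0.497
grasp_force: 1.4
```

>>> apply_moves:
  moves:
    - [[0, 0, 0], [0.15, 0, 0], 0]
    - [[0, 0, 0], [0.25, 0, 0], 0]

```text
time: 12.2
tool_pos: [0.4616, -0.0368, 0.0207]
tool_rot: [0.0, 0.729, 0.684, -0.0]
contact_force: [-0.2, -2.4, -0.6]
gripper_width: 0.497
grasp_force: 1.4
```

>>> apply_moves:
  moves:
    - [[0, 0, 0], [0.15, 0, 0], 0]
    - [[0, 0, 0], [0.25, 0, 0], 0]

```text
time: 12.4
tool_pos: [0.4617, -0.0343, 0.0207]
tool_rot: [-0.0, 0.729, 0.684, -0.0]
contact_force: [-0.5, -2.2, 0.1]
gripper_width: 0.503
grasp_force: 1.4
```

>>> apply_moves:
  moves:
    - [[0, 0, 0], [0.15, 0, 0], 0]
    - [[0, 0, 0], [0.25, 0, 0], 0]

```text
time: 12.6
tool_pos: [0.4619, -0.0318, 0.0207]
tool_rot: [-0.0, 0.729, 0.684, 0.0]
contact_force: [0.7, -3.1, 0.5]
gripper_width: 0.498
grasp_force: 1.4
```

>>> apply_moves:
  moves:
    - [[0, 0, 0], [0.15, 0, 0], 0]
    - [[0, 0, 0], [0.3, 0, 0], 0]

```text
time: 12.8
tool_pos: [0.4621, -0.0288, 0.0207]
tool_rot: [-0.0, 0.729, 0.684, -0.0]
contact_force: [-0.6, -2.7, 0.2]
gripper_width: 0.499
grasp_force: 1.4
```

>>> apply_moves:
  moves:
    - [[0, 0, 0], [0.15, 0, 0], 0]
    - [[0, 0, 0], [0.3, 0, 0], 0]

```text
time: 13.0
tool_pos: [0.4623, -0.0258, 0.0207]
tool_rot: [-0.0, 0.729, 0.685, -0.0]
contact_force: [0.7, -3.1, -1.0]
gripper_width: 0.502
grasp_force: 1.4
```

>>> apply_moves:
  moves:
    - [[0, 0, 0], [0.15, 0, 0], 0]
    - [[0, 0, 0], [0.3, 0, 0], 0]

```text
time: 13.2
tool_pos: [0.4625, -0.0228, 0.0207]
tool_rot: [-0.0, 0.729, 0.684, -0.0]
contact_force: [0.1, -2.6, -1.0]
gripper_width: 0.499
grasp_force: 1.4
```

>>> apply_moves:
  moves:
    - [[0, 0, 0], [0.15, 0, 0], 0]
    - [[0, 0, 0], [0.3, 0, 0], 0]

```text
time: 13.4
tool_pos: [0.4627, -0.0198, 0.0207]
tool_rot: [-0.0, 0.729, 0.684, -0.0]
contact_force: [0.5, -2.7, -0.3]
gripper_width: 0.496
grasp_force: 1.4
```

>>> apply_moves:
  moves:
    - [[0, 0, 0], [0.15, 0, 0], 0]
    - [[0, 0, 0], [0.3, 0, 0], 0]

```text
time: 13.6
tool_pos: [0.4629, -0.0168, 0.0207]
tool_rot: [-0.0, 0.729, 0.684, -0.0]
contact_force: [0.5, -2.4, -0.0]
gripper_width: 0.499
grasp_force: 1.4
```

>>> apply_moves:
  moves:
    - [[0, 0, 0], [0.15, 0, 0], 0]
    - [[0, 0, 0], [0.3, 0, 0], 0]

```text
time: 13.8
tool_pos: [0.4631, -0.0138, 0.0207]
tool_rot: [-0.0, 0.729, 0.685, -0.0]
contact_force: [-0.9, -3.1, 0.2]
gripper_width: 0.501
grasp_force: 1.4
```

>>> apply_moves:
  moves:
    - [[0, 0, 0], [0.15, 0, 0], 0]
    - [[0, 0, 0], [0.3, 0, 0], 0]

```text
time: 14.0
tool_pos: [0.4633, -0.0108, 0.0207]
tool_rot: [0.0, 0.729, 0.685, 0.0]
contact_force: [-0.1, -2.9, -0.2]
gripper_width: 0.503
grasp_force: 1.4
```

>>> apply_moves:
  moves:
    - [[0, 0, 0], [0.15, 0, 0], 0]
    - [[0, 0, 0], [0.3, 0, 0], 0]

```text
time: 14.2
tool_pos: [0.4635, -0.0084, 0.0208]
tool_rot: [0.001, 0.729, 0.685, -0.0]
contact_force: [-0.1, -6.3, 0.2]
gripper_width: 0.499
grasp_force: 3.2
```

Contact with the backstop: the force has jumped to 6.3 N. I'll press in small amounts.

>>> apply_moves:
  moves:
    - [[0, 0, 0], [0.05, 0, 0], 0]
    - [[0, 0, 0], [0.1, 0, 0], 0]

```text
time: 14.4
tool_pos: [0.4635, -0.0079, 0.0208]
tool_rot: [0.001, 0.729, 0.685, -0.001]
contact_force: [-0.9, -7.6, -0.9]
gripper_width: 0.498
grasp_force: 3.8
```

>>> apply_moves:
  moves:
    - [[0, 0, 0], [0.08, 0, 0], 0]
    - [[0, 0, 0], [0.16, 0, 0], 0]

```text
time: 14.6
tool_pos: [0.4637, -0.0069, 0.0208]
tool_rot: [0.001, 0.729, 0.685, -0.001]
contact_force: [-0.6, -10.9, -0.1]
gripper_width: 0.503
grasp_force: 5.1
```

>>> apply_moves:
  moves:
    - [[0, 0, 0], [0.07, 0, 0], 0]
    - [[0, 0, 0], [0.07, 0, 0], 0]
    - [[0, 0, 0], [0.07, 0, 0], 0]

```text
time: 14.9
tool_pos: [0.4638, -0.0065, 0.0209]
tool_rot: [0.002, 0.729, 0.685, -0.001]
contact_force: [-0.4, -10.2, -0.6]
gripper_width: 0.497
grasp_force: 5.2
```

>>> apply_moves:
  moves:
    - [[0, 0, 0], [0.05, 0, 0], 0]
    - [[0, 0, 0], [0.05, 0, 0], 0]
    - [[0, 0, 0], [0.05, 0, 0], 0]
    - [[0, 0, 0], [0.05, 0, 0], 0]
    - [[0, 0, 0], [0.05, 0, 0], 0]
    - [[0, 0, 0], [0.05, 0, 0], 0]
    - [[0, 0, 0], [0.05, 0, 0], 0]
    - [[0, 0, 0], [0.05, 0, 0], 0]
    - [[0, 0, 0], [0.05, 0, 0], 0]

```text
time: 15.8
tool_pos: [0.4638, -0.0063, 0.0209]
tool_rot: [0.002, 0.729, 0.685, -0.002]
contact_force: [-0.8, -10.9, -0.4]
gripper_width: 0.499
grasp_force: 5.7
```

That's about 10.5 N held for over a second. Now I'll ease off slowly, back away and rise.

>>> apply_moves:
  moves:
    - [[0, 0, 0], [-0.1, 0, 0], 0]
    - [[0, 0, 0], [-0.2, 0, 0], 0]
    - [[0, 0, 0], [-0.3, 0, 0], 0]
    - [[0, 0, 0], [-0.4, 0, 0], 0]
    - [[0, 0, 0], [-0.5, 0, 0], 0]
    - [[0, 0, 0], [-0.8, 0, 0], 0]
    - [[0, 0, 0], [-2, 0, 0], 0]
    - [[0, 0, 0], [-4, 0, 0], 0]
    - [[0, 0, 0], [-4, 0, -3], 0]
    - [[0, 0, 0], [-4, 0, -7], 0]
    - [[0, 0, 0], [-4, 0, -12], 0]
    - [[0, 0, 0], [-4, 0, -17], 0]
    - [[0, 0, 0], [-4, 0, -20], 0]
    - [[0, 0, 0], [-4, 0, -20], 0]

```text
time: 17.2
tool_pos: [0.4642, -0.0452, 0.2274]
tool_rot: [0.005, 0.729, 0.684, 0.003]
contact_force: [0.6, 0.7, 0.2]
gripper_width: 0.498
grasp_force: 0.0
```

```bash
python3 - <<'E'
from h import *
p=shot("side")
for l in ["sauce_bottle","bottle_mid","pepper_mill","squat_jar","spice_jar"]:
    for d in manip.spot_point(p,l)[:3]: print(l,round(d["score"],2),w(d["location"],p).round(3))
s=manip.state(); print(s["tool_pos"],s["contact_force"])
cv2.imwrite("pics/a8.png",cv2.resize(p["image"][190:390,280:480,::-1],(500,500)))
E
```

```text
sauce_bottle 0.92 [ 0.401 -0.333  0.   ]
sauce_bottle 0.69 [0.466 0.    0.019]
sauce_bottle 0.63 [ 0.532 -0.262 -0.001]
bottle_mid 0.61 [ 0.403 -0.336  0.096]
bottle_mid 0.58 [ 0.525 -0.259  0.09 ]
bottle_mid 0.57 [0.469 0.093 0.022]
pepper_mill 0.55 [ 0.641 -0.099  0.001]
squat_jar 0.57 [ 0.635  0.013 -0.   ]
spice_jar 0.62 [ 0.609  0.126 -0.001]
[ 0.46008293 -0.04394041  0.21839   ] [-0.43855601 -0.044997   -0.1558872 ]
```

View pics/a8.png

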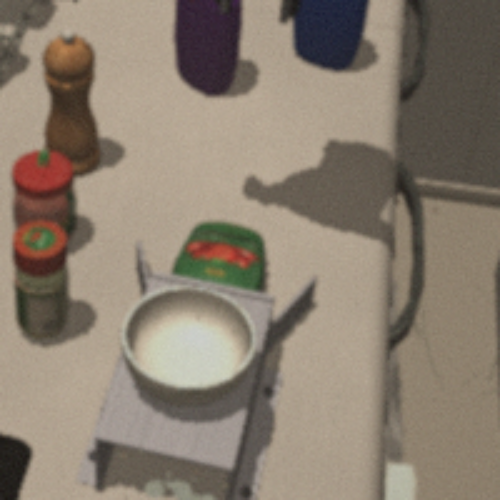

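The bottle lies straight in the bay with its base at px (220,230). The neighbours are where they were and the gripper is clear.

```bash
python3 -c "
from plant import manip
print(manip.job_done())"
```

```text
the job is handed in; nothing more can be done
None
```

The sauce bottle was tipped over, slid cap first into the bay, pressed on the backstop at about 10.5 N for over a second, and left lying straight there. The mill, the jars and the look-alikes did not move, and the job was handed in at about 17 s (no verdict was returned).

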